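# Put the spare lamp bulb into the padded carrier

### The job

One of the two identical lidded tubs hides a glass lamp bulb. Lift off lids until you find it, then set the bulb, globe down and cap up, into the empty middle pocket of the carrier tray: feel for the soft pad, whose height is not known, press the glass only lightly against it, and let go only once the bulb rests on it. Leave the lids standing upright on the bench or on their tubs, and do not disturb the two bulbs already in the tray or the oil filter, tape roll and spark plug nearby.

Things in the scene. Friction and masses are not known exactly. Their poses are not given: they have to be found in the camera images.
- bulb: the hidden lamp bulb, 60 g: frosted white glass globe 45 mm in diameter with a metal screw cap above it, 79 mm tall over all. It stands globe down, cap up, in the dimple of one of the tubs, under the lid, its lowest point about 9 mm above the bench. Origin: lowest point of the globe; z runs up through the cap. It is weighted low in the globe, so it rights itself in a dimple.
- bulb_cap (a point): middle of the free upper part of the bulb's metal cap, on its axis 69 mm above the globe's lowest point. The cap is a cylinder 14 mm in diameter from 45 mm to 77 mm above the lowest point, a good place to grip from above; fingertips that reach lower than 45 mm would meet the globe
- tray: fixed grey carrier tray, 110 mm (its x) by 250 mm (its y), deck top 58 mm above the bench, with three round pockets 60 mm in diameter in a row along its y, 78 mm apart; the two outer ones hold a bulb each. Origin: centre of its underside
- pocket (a point): centre of the mouth of the empty middle pocket, at deck level (58 mm above the bench). In the pocket lies a black rubber pad 48 mm across with a conical dimple on a post that was set by hand to an unknown height and does not move: a bulb set in the dimple has its lowest point anywhere from 49 mm below the deck to 9 mm below it. The pad is sprung: it sinks about 1 mm for each 2 N of push, 6 mm at most. More than 12 N breaks the glass
- spare_left: a bulb like the hidden one, already in the outer pocket on the tray's +y side; leave it alone. Origin: lowest point of its globe
- spare_right: a bulb like the hidden one, already in the outer pocket on the tray's -y side; leave it alone. Origin: lowest point of its globe
- tub_a: fixed grey round base of a tub, 96 mm in diameter, 10 mm high with a dimple in its middle; its lid's rim stands on the floor, 6 mm above the bench, inside a low lip. Origin: centre of its underside
- tub_b: the other tub's base, the same
- lid_a: lift-off lid of tub_a: an orange upside-down cup with a black band, open below, 72 mm outside diameter, 66 mm inside, 96 mm high, with a black knob on top, 0.12 kg. It must be lifted at least 90 mm to clear a bulb. Origin: centre of its open rim; z up
- lid_b: lid of tub_b, the same
- lid_a_knob (a point): middle of the knob of lid_a, on its axis 108 mm above the lid's rim; the knob is a cylinder 18 mm in diameter, from 96 to 119 mm above the rim
- lid_b_knob (a point): the same point of lid_b
- oil_filter: black oil filter, 68 mm in diameter, 90 mm tall, standing behind the work; leave it alone. Origin: centre of its underside
- tape_roll: black roll of tape, 68 mm in diameter, 19 mm high, lying flat; leave it alone. Origin: centre of its underside
- spark_plug: spark plug lying down, 53 mm long, 21 mm thick; leave it alone. Origin: centre of its underside
Mind the look-alikes: they are no part of the job. What is shaped like the tub_a but blue or purple is not meant.

How it is judged:
On the way, in this order (a step that is already met when the one before it is completed fails the run):
1. the lid is off the bulb's tub and the bulb is lifted above the deck (distance between lid_a and tub_a above 0.07 m and height (world z) of bulb above 0.065 m and contact force between the fingers and bulb above 0.5 N), for 0.1 s.
2. the bulb, still held, rests with its globe on the pad of the middle pocket (contact force between bulb and tray above 0.3 N and contact force between the fingers and bulb above 0.5 N and horizontal distance between bulb and pocket below 0.01 m and height (world z) of bulb below 0.058 m), for 0.1 s.
At the end, for the whole second after the job is handed in: The bulb stands at rest and released in the dimple of the middle pocket, its lowest point within 6 mm of the pocket's axis and below the deck, its cap up within 0.3 rad; both lids stand upright (within 0.15 rad) on the bench or on their tubs (horizontal distance between bulb and pocket below 0.006 m and height (world z) of bulb below 0.055 m and angle between bulb's own z axis and vertical below 0.3 rad and linear speed of bulb below 0.03 m/s and contact force between bulb and tray above 0.1 N and contact force between bulb and the fingers below 0.05 N and angle between each of lid_a, lid_b's own z axis and vertical below 0.15 rad and height (world z) of each of lid_a, lid_b below 0.03 m); the robot touches nothing.
It fails at once if the bulb is pressed against the tray or its pad with more than 12 N (contact force between bulb and tray above 12 N).
It fails at once if the bulb is tipped over (more than 0.9 rad) (angle between bulb's own z axis and vertical above 0.9 rad).
It fails at once if a bulb already in the tray is disturbed (moved more than 10 mm) (distance of any of spare_left, spare_right from where it was at the start of the episode above 0.01 m).
It fails at once if the oil filter, tape roll or spark plug is moved more than 20 mm (distance of any of oil_filter, tape_roll, spark_plug from where it was at the start of the episode above 0.02 m).
It also fails if it takes over 58 s, if anything falls off the work surface, if the arm or the gripper's body presses on something with over 40 N, if the wrist force passes 120 N, or if a joint passes its speed limit or range.

### The arm

A 6-joint arm with a two-finger parallel gripper is mounted at the origin on a cart in front of the work surface, level with it; the furniture and walls round the work are solid. World frame = base frame: x ahead of the robot, y to its left, z up, the work surface at z = 0. Lengths are in m, angles in rad, forces in N, time in s.
With the tool pointing down it reaches from about 0.35 to 0.725 m from the base axis. Payload 6 kg.
Tool frame: the origin (TCP) lies at the very end of the fingers, on their centre line; the grasp point (between the pads) lies 19 mm behind it (ctrl.hold_point_z is the z of the grasp point in the tool frame, in m); z points along the fingers, y is the line along which they close (so a half turn about z gives the same grasp; the last joint's range is limited). The gripper opens to 85 mm and grips with 20 to 120 N. Pads are 22 mm wide; open, the fingers measure 114 mm over their backs; the gripper's body (76 mm by 85 mm) begins 54 mm behind the grasp point. The pads swing forward as they close: fully open they stand 13 mm farther back than shut.
Start: joints at [-0.767, 0.04, 0.085, 0, -1.615, -0.334], TCP at [0.272, -0.535, 0.231] pointing down, gripper open.
Joint ranges: [-2.56, 2.56], [-1.29, 2.01], [-1.08, 1.49], [-3.29, 1.98], [-2.81, -0.18], [-2.99, 2.99]. Speed limits (rad/s): [2.57, 2.57, 3.01, 3.14, 3.14, 3.14].

### API

Orientations are given as a rotation vector (axis times angle).
In Python, from plant import ctrl, telemetry, get_image gives the robot as it stands. Calls block until the motion is done:
- ctrl.move_ptp(position, orientation): joint-space move of the TCP to a pose.
- ctrl.line_to(position, rot=None, speed=0.15, max_force=None): straight line of the TCP; rot=None keeps the orientation; speed is the mean speed in m/s. With max_force (N) it stops when the force on the tool has changed by that much, and returns True; else False.
- ctrl.move_joints(angles): joint-space move.
- ctrl.gripper_open() and ctrl.close(force=None): open the fingers fully, or close them until they stop; force is the grip in N (None keeps the last).
- ctrl.pause(seconds).
- ctrl.ik(position, orientation): joint angles nearest the present ones, or None.
- telemetry.observe(): the state.
- get_image(name): name is "side" or "top" or "wrist"; returns a dict with "pixels" (384x512x3 uint8, blue, green, red), "vfov" (degrees; the focal length in pixels is half the picture's height over the tangent of half this angle, whatever the lens; pixels are square), "cx", "cy" (the principal point, pixels), "T" (4x4, takes a point from camera to world coordinates). Camera axes: x right, y up, looking along -z (the intrinsics and any distortion apply to the point x, -y, -z); pixel columns grow to the right and rows downward; lengths in m; the calibration is good to about 2 mm. A picture is of the moment at which its call begins. There is no depth.
A pose or a line that the arm cannot do raises ctrl.Unreachable and nothing moves.
- ctrl.finish_job(): hands the job in, once; it reports no verdict.
The state is a dict: "t": time; "q": joint angles; "joint_vel": joint speeds; "joint_torque": joint torques, N m; "tcp_pos": TCP position; "tool_rot": TCP orientation; "force": force on the tool from outside, world axes, zero at the start; "wrist_torque": the same for the moment, N m; "opening": opening from 0.0 (shut) to 1.0 (fully open).
Only numpy, scipy, OpenCV 4.12 (cv2) and the standard library are available. Lean on these libraries where they do the work, as an engineer would, in place of code of your own. Each camera call takes 0.05 s, during which the arm holds its last target. There are 200 camera calls.

## Working session

There is one attempt and no reset: what is moved stays moved. The work goes in short steps, each a Python script; the robot and the scene stay as the last script left them, time stands still between calls to the robot, and variables do not carry over. Pictures are saved under pics/ and viewed, on a budget of 10 in all, crops included, one or two more only if the job needs it, and the job is handed in when it is done.

```bash
ls; mkdir -p pics; python3 - <<'E'
from plant import ctrl, telemetry, get_image
import cv2,numpy as np
ims=[]
for n in("top","side"):
    g=get_image(n); print(n,{k:(np.round(v,4).tolist() if k=="T" else v) for k,v in g.items() if k!="pixels"})
    cv2.imwrite(f"pics/{n}0.png",g["pixels"])
print(telemetry.observe()); print(ctrl.hold_point_z)
E
```

```text
pics
top {'vfov': 47.63212276510727, 'cx': 259.74852455513536, 'cy': 191.04270961293219, 'T': [[0.0236, 0.9984, -0.0515, 0.5093], [-0.9997, 0.0235, -0.0023, -0.0189], [-0.0011, 0.0516, 0.9987, 1.1056], [0.0, 0.0, 0.0, 1.0]]}
side {'vfov': 51.197671954979505, 'cx': 257.2055888547863, 'cy': 194.6894622997057, 'T': [[-0.9689, 0.1308, -0.2101, 0.3299], [-0.2475, -0.5151, 0.8206, 0.9233], [-0.0009, 0.8471, 0.5315, 0.6967], [0.0, 0.0, 0.0, 1.0]]}
{'t': 0.1, 'q': array([-7.67325857e-01,  4.07425405e-02,  8.39342958e-02, -3.89841804e-04,
       -1.61549040e+00, -3.33713233e-01]), 'joint_vel': array([-5.34737607e-05, -2.68929060e-03,  3.37190583e-03,  2.76149917e-03,
       -7.25788619e-04, -7.65086100e-04]), 'joint_torque': array([-4.60166484e-03, -3.69349623e+01,  3.48280120e+01,  6.95166573e+00,
       -4.53021043e-03,  2.72236241e-05]), 'tcp_pos': array([ 0.27154308, -0.53471779,  0.23040055]), 'tool_rot': array([ 7.31041039e-01, -3.05485806e+00, -2.31758404e-03]), 'force': array([ 0.1762959 , -0.45597489, -0.30264891]), 'wrist_torque': array([-0.03634307,  0.04099046,  0.00828906]), 'opening': 0.9980039175202104}
-0.0187
```

View pics/top0.png

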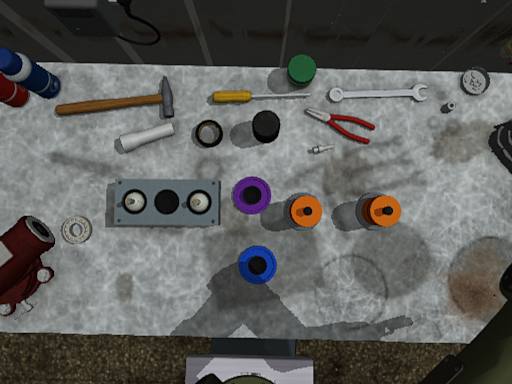

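View pics/side0.png

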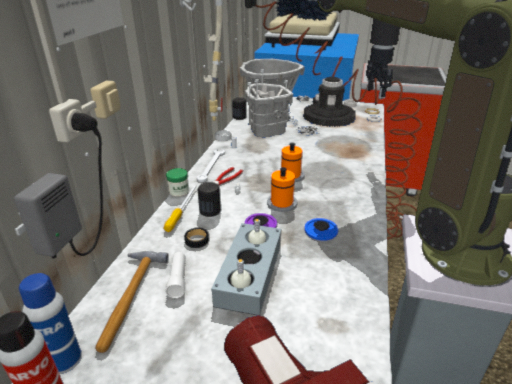

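Top view: the lids are orange at (306,211) and (383,211). The look-alikes are the purple ring at (252,195) and the blue ring at (257,265); the black filter at (265,127) and green pot at (301,70) could also confuse. I choose the two orange cups. The empty pocket is at (167,202), with the spares at (134,202) and (199,202). Next is one close crop of both views, plus triangulation.

```bash
cat > h.py <<'E'
import numpy as np,cv2
from scipy.spatial.transform import Rotation as R
from plant import ctrl,telemetry,get_image
def ray(g,u,v):
    f=192/np.tan(np.radians(g["vfov"]/2)); T=np.array(g["T"])
    d=T[:3,:3]@np.array([(u-g["cx"])/f,-(v-g["cy"])/f,-1.]); return T[:3,3],d/np.linalg.norm(d)
def onz(g,u,v,z):
    o,d=ray(g,u,v); return o+d*(z-o[2])/d[2]
def proj(g,p):
    f=192/np.tan(np.radians(g["vfov"]/2)); T=np.array(g["T"])
    c=T[:3,:3].T@(np.array(p)-T[:3,3]); return g["cx"]-f*c[0]/c[2], g["cy"]+f*c[1]/c[2]
def tri(rays):
    A=sum(np.eye(3)-np.outer(d,d) for o,d in rays); b=sum((np.eye(3)-np.outer(d,d))@o for o,d in rays)
    p=np.linalg.solve(A,b); return p,[np.linalg.norm(np.cross(p-o,d)) for o,d in rays]
def blobs(m,amin=30):
    n,l,s,c=cv2.connectedComponentsWithStats(m.astype(np.uint8)*255)
    return [(c[i].round(1).tolist(),s[i].tolist()) for i in range(1,n) if s[i][4]>=amin]
def orange(px):
    return cv2.inRange(cv2.cvtColor(px,cv2.COLOR_BGR2HSV),(5,150,90),(20,255,255))>0
def down(yaw): # tool z down, tool y at world yaw
    y=np.array([np.cos(yaw),np.sin(yaw),0]); z=np.array([0,0,-1.]); 
    return R.from_matrix(np.c_[np.cross(y,z),y,z]).as_rotvec()
E
python3 - <<'E'
from h import *
t=get_image("top");s=get_image("side")
print("top",blobs(orange(t["pixels"]))); print("side",blobs(orange(s["pixels"])))
for uv in((306,211),(383,211)): print(onz(t,*uv,.12))
g=cv2.cvtColor(t["pixels"],cv2.COLOR_BGR2GRAY); m=np.zeros_like(g,bool); m[185:220,150:184]=g[185:220,150:184]<45
print("pocket",blobs(m),); print(onz(t,167,202,.058), onz(t,134,202,.09),onz(t,199,202,.09))
# tray outline
a=cv2.resize(t["pixels"][170:240,100:420],None,fx=2.5,fy=2.5,interpolation=2)
b=cv2.resize(s["pixels"][135:320,205:345],None,fx=2.2,fy=2.2,interpolation=2)
o=np.zeros((a.shape[0]+b.shape[0],800,3),np.uint8); o[:a.shape[0],:a.shape[1]]=a;o[a.shape[0]:,:b.shape[1]]=b
w=get_image("wrist"); o[a.shape[0]:a.shape[0]+384,310:]=w["pixels"][:,:490]
print(o.shape,np.round(w["T"],3).tolist(),w["vfov"],w["cx"],w["cy"])
cv2.imwrite("pics/c1.png",o)
E
```

```text
top [([107.4, 103.0], [57, 94, 105, 18, 626]), ([384.8, 210.5], [370, 195, 31, 31, 682]), ([306.0, 210.7], [291, 196, 31, 31, 700])]
side [([407.1, 135.7], [359, 90, 84, 108, 4342]), ([285.9, 177.3], [271, 146, 31, 62, 1235]), ([394.6, 216.4], [389, 211, 10, 12, 54]), ([121.1, 308.5], [96, 257, 54, 95, 975])]
[ 0.51736017 -0.12239009  0.12      ]
[ 0.52147653 -0.29655624  0.12      ]
pocket [([166.3, 201.4], [154, 190, 25, 24, 478])]
[0.53161354 0.20621459 0.058     ] [0.52911117 0.27640833 0.09      ] [0.53269538 0.12461314 0.09      ]
(582, 800, 3) [[-0.452, -0.859, -0.24, 0.212], [0.892, -0.435, -0.124, -0.566], [0.002, -0.27, 0.963, 0.373], [0.0, 0.0, 0.0, 1.0]] 69.73854320270644 257.1448957702652 194.5554987023703
```

View pics/c1.png

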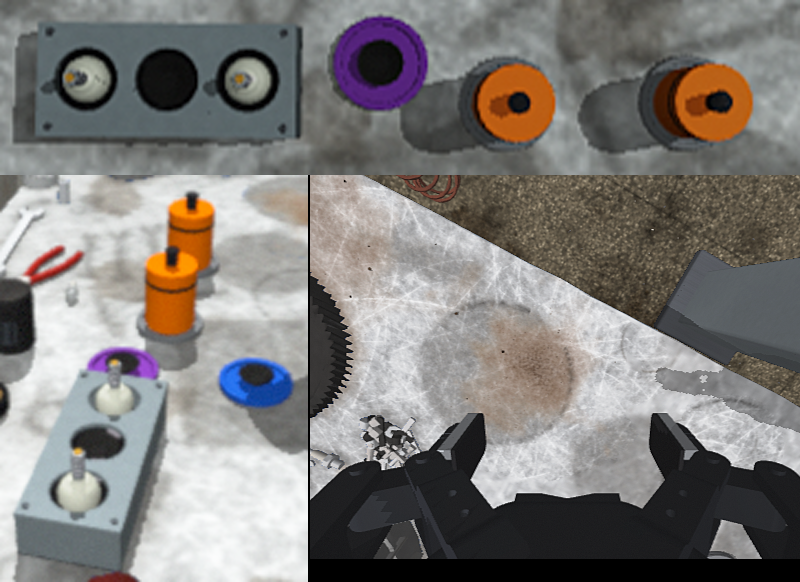

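The crop shows both orange cups with black knobs standing in grey bases. Knob pixels in the top view are (307.6,210.8) and (387.6,210.4), in the side view (283,170) and (292,147). The purple ring is a look-alike. The middle pocket is empty at (166,201). Next I triangulate and go above lid 1.

```bash
python3 - <<'E'
from h import *
t=get_image("top");s=get_image("side")
for a,b in (((307.6,210.8),(283.2,170.5)),((387.6,210.4),(292.3,147.4))):
    print(np.round(tri([ray(t,*a),ray(s,*b)]),4) if 0 else tri([ray(t,*a),ray(s,*b)]))
for uv in((307.6,210.8),(387.6,210.4)): print(onz(t,*uv,.122))
for uv in ((166.5,201.6),): print("pocket",onz(t,*uv,.05))
for y in (0,np.pi): print(y,ctrl.ik([.517,-.125,.24],down(y)),ctrl.ik([.531,.206,.2],down(y)))
q=[x for x in(0,np.pi) if ctrl.ik([.517,-.125,.24],down(x)) is not None]
best=min(q,key=lambda x:np.abs(ctrl.ik([.517,-.125,.24],down(x))[5])); print(best)
ctrl.move_ptp([.517,-.125,.25],down(best))
w=get_image("wrist"); cv2.imwrite("pics/w1.png",w["pixels"]); print(proj(w,[.517,-.125,.122]),telemetry.observe()["t"],np.round(w["T"],3).tolist())
E
```

```text
(array([ 0.51778205, -0.12652624,  0.11543773]), [np.float64(0.0001584083092026676), np.float64(0.00015840830920266078)])
(array([ 0.5227417, -0.3109226,  0.1067252]), [np.float64(0.0005315765051210249), np.float64(0.0005315765051210952)])
[ 0.51788033 -0.12578445  0.122     ]
[ 0.52305083 -0.30636293  0.122     ]
pocket [0.53272604 0.20918134 0.05      ]
0 None [ 0.72231616 -0.04195161 -0.05400876  0.         -1.55873918  2.41927649]
3.141592653589793 [ 0.14117158 -0.14022737 -0.07321073  0.         -1.63781297 -0.14117158] [ 0.72231616 -0.04195161 -0.05400876  0.         -1.55873918 -0.72231616]
3.141592653589793
(np.float64(258.30487352507487), np.float64(187.65637293057185)) 2.1417 [[-1.0, -0.002, -0.001, 0.518], [0.002, -0.963, -0.27, -0.194], [-0.0, -0.27, 0.963, 0.393], [0.0, 0.0, 0.0, 1.0]]
```

View pics/w1.png

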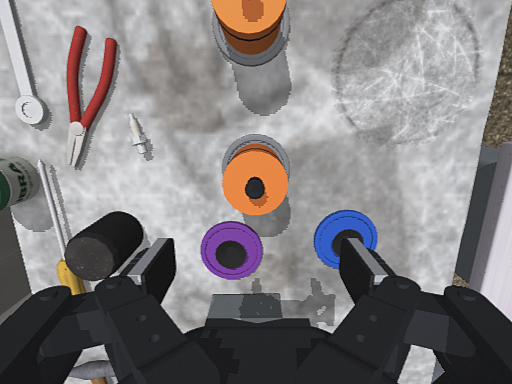

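Wrist view: the lid 1 knob is at (255,187), against a predicted (258,188), which is about 3 mm off in x. The other lid is at the top of the picture. I grasp lid 1 and lift it.

```bash
python3 - <<'E'
from h import *
x,y=.5195,-.1255
ctrl.line_to([x,y,.15],speed=.2)
print(ctrl.line_to([x,y,.106],speed=.08,max_force=8),telemetry.observe()["tcp_pos"])
ctrl.close(40); o=telemetry.observe(); print(o["opening"],o["force"])
ctrl.line_to([x,y,.236],speed=.15); o=telemetry.observe(); print(o["opening"],o["force"],o["t"])
a=get_image("side");b=get_image("top")
im=np.hstack([cv2.resize(a["pixels"][130:290,220:360],None,fx=2.5,fy=2.5),cv2.resize(b["pixels"][170:250,260:420],None,fx=2.5,fy=2.5,).repeat(1,0).copy()[:200] if 0 else cv2.resize(b["pixels"][150:310,240:400],None,fx=2.5,fy=2.5)])
cv2.imwrite("pics/l1.png",im); print(im.shape)
E
```

```text
False [ 0.51964441 -0.12561425  0.10621312]
0.19087443682110264 [-0.18997158  0.31626246  1.16438747]
0.19052193190263986 [ 0.16284726  0.01501032 -1.56118238] 5.1417
(400, 750, 3)
```

View pics/l1.png

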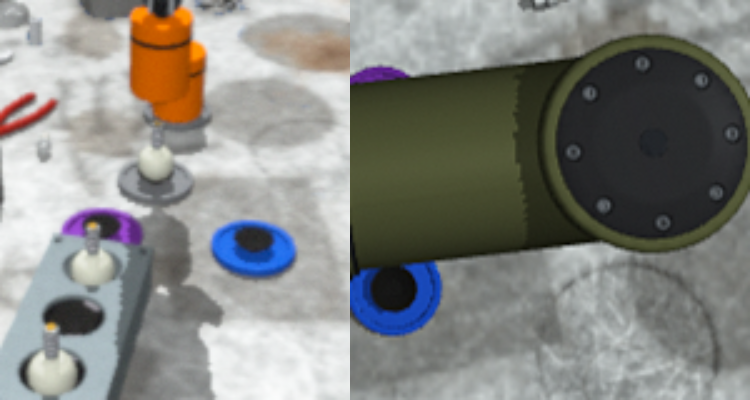

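The bulb (side crop (157,150)) is under lid 1. I set the lid on the free bench and look at the bulb from close by.

```bash
python3 - <<'E'
from h import *
ctrl.line_to([.41,-.235,.236],speed=.2)
ctrl.line_to([.41,-.235,.115],speed=.15)
print(ctrl.line_to([.41,-.235,.096],speed=.03,max_force=3),telemetry.observe()["tcp_pos"])
ctrl.gripper_open(); ctrl.line_to([.41,-.235,.2],speed=.2)
ctrl.line_to([.5195,-.1255,.2],speed=.2); a=get_image("wrist")
cv2.imwrite("pics/w2.png",a["pixels"]); s=get_image("side"); print(telemetry.observe()["t"],proj(a,[.5195,-.1255,.088]),proj(s,[.5195,-.1255,.088]))
ctrl.line_to([.5195,-.1255,.15],speed=.2); b=get_image("wrist")
im=np.hstack([a["pixels"][100:320,150:350],b["pixels"][100:320,150:350],s["pixels"][100:320,200:400]])
cv2.imwrite("pics/w2.png",im); print(proj(b,[.5195,-.1255,.088]))
np.savez("wv.npz",**{k+n:v for n,g in(("a",a),("b",b),("s",s)) for k,v in g.items()})
E
```

```text
True [ 0.41003614 -0.23503322  0.10023884]
9.9833 (np.float64(257.8240664372799), np.float64(191.49679449142124)) (np.float64(282.2283674453649), np.float64(178.4868338881594))
(np.float64(258.13054293295954), np.float64(208.19684144320988))
```

View pics/w2.png

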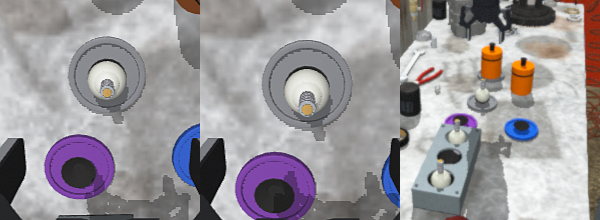

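Wrist views: the cap tip is at (256,193) and then (257,209), within 1 mm of my estimate. In the side view it is at (283,180), which agrees with z≈0.088. The lid stands upright on the bench. I grasp the bulb, lift it, go past the pocket and look.

```bash
python3 - <<'E'
from h import *
d=np.load("wv.npz"); G=lambda n:{k:d[k+n] for k in("T","vfov","cx","cy")}
print(tri([ray(G("a"),256,193),ray(G("b"),257,209),ray(G("s"),283,180)]))
x,y=.520,-.1255
ctrl.line_to([x,y,.1],speed=.15)
print(ctrl.line_to([x,y,.062],speed=.06,max_force=5),telemetry.observe()["tcp_pos"])
ctrl.close(25); print(telemetry.observe()["opening"])
ctrl.line_to([x,y,.22],speed=.15); o=telemetry.observe(); print(o["opening"],o["force"],o["t"])
ctrl.move_ptp([.53,.29,.24],down(np.pi))
w=get_image("wrist"); s=get_image("side")
for p in ([.5327,.2092,.058],[.531,.2005,.058]): print(proj(w,p))
im=np.hstack([w["pixels"],cv2.resize(s["pixels"][170:330,190:310],None,fx=2.4,fy=2.4)]); cv2.imwrite("pics/w3.png",im)
np.savez("wp.npz",**w); print(telemetry.observe()["t"])
E
```

```text
(array([ 0.5194297 , -0.1234567 ,  0.08409687]), [np.float64(0.001897755253566822), np.float64(0.0009569072823469181), np.float64(0.002820451216892643)])
False [ 0.52020257 -0.12558205  0.06229755]
0.14974335886117185
0.1527951496753085 [-1.11079291 -0.04923613 -1.19252342] 13.55
(np.float64(256.19690643182065), np.float64(106.24642580157537))
(np.float64(257.7033649786414), np.float64(98.05318427447583))
15.1833
```

View pics/w3.png

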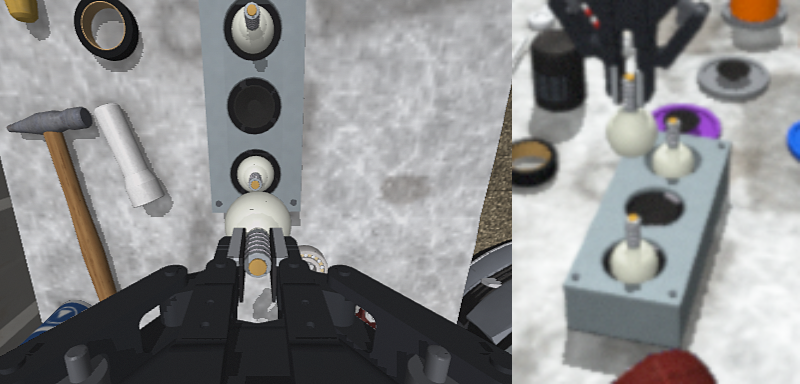

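The bulb is held upright, with its globe at about (257,217). The empty pocket's rim is at about (254,105), slightly to -px of prediction. I fit the rim and compare the held globe's projection.

```bash
python3 - <<'E'
from h import *
w=dict(np.load("wp.npz")); t=get_image("top")
g=cv2.cvtColor(w["pixels"],cv2.COLOR_BGR2GRAY); m=np.zeros_like(g); m[70:142,218:292]=(g[70:142,218:292]<75)*255
c=max(cv2.findContours(m,0,1)[0],key=cv2.contourArea); e=cv2.fitEllipse(cv2.convexHull(c)); print(e)
P=onz(w,*e[0],.058); print("pocket wrist",P,"top",onz(t,166.5,201.6,.058), "width mm",e[1][1]*np.linalg.norm(P-w["T"][:3,3])/276)
print("tilt rim edges", onz(w,e[0][0]-e[1][1]/2,e[0][1],.058)[0],onz(w,e[0][0]+e[1][1]/2,e[0][1],.058)[0])
tc=telemetry.observe()["tcp_pos"]
for k in(22.5,79): print(k,proj(w,[tc[0],tc[1],tc[2]-.053+k/1000]))
hs=cv2.cvtColor(w["pixels"],cv2.COLOR_BGR2HSV)
n=((g>150)&(hs[...,1]>15)&(hs[...,0]>12)&(hs[...,0]<40)); n[:188]=0;n[240:]=0;n[:,:215]=0;n[:,300:]=0
print(blobs(n,100)); 
cc=max(cv2.findContours(n[:,:].astype(np.uint8),0,1)[0],key=cv2.contourArea); print(cv2.minEnclosingCircle(cc))
y=cv2.inRange(hs,(8,90,120),(30,255,255)); y[:250]=0;y[285:]=0;y[:,:240]=0;y[:,275:]=0; print("cap",blobs(y>0,20))
E
```

```text
((253.67349243164062, 105.53538513183594), (53.39315414428711, 56.28710174560547), 177.87164306640625)
pocket wrist [0.53553051 0.20843527 0.058     ] top [0.53254826 0.20745246 0.058     ] width mm 0.0662872184958606
tilt rim edges 0.5671211854824664 0.5039431468721774
22.5 (np.float64(259.0003506710132), np.float64(222.2600989532997))
79 (np.float64(259.70914579730703), np.float64(266.0148065585048))
[]
((258.5, 228.0), 0.5001000165939331)
cap [([257.2, 266.7], [249, 259, 18, 17, 236])]
```

The wrist camera shows a steady bias of about −2.4 px (the held cap shows it too). Corrected, the pocket is at x≈0.533, y≈0.208, which agrees with the top view. I descend with force guarding.

```bash
python3 - <<'E'
from h import *
x,y=.533,.208
ctrl.line_to([x,y,.24],speed=.15); ctrl.line_to([x,y,.118],speed=.12); ctrl.pause(.3)
b=np.mean([telemetry.observe()["force"] for _ in range(3)],0); print("base",b)
for i in range(8):
    h=ctrl.line_to([x,y,.058],speed=.012,max_force=1.8)
    ctrl.pause(.15); o=telemetry.observe(); print(h,o["tcp_pos"],o["force"]-b,o["t"])
    if not h or np.abs(o["force"]-b)[2]>1: break
w=get_image("side"); cv2.imwrite("pics/p.png",cv2.resize(w["pixels"][170:330,190:310],None,fx=3,fy=3))
E
```

```text
base [-0.90624591 -0.41056175 -0.01239198]
True [0.53309512 0.2079331  0.09643145] [3.47503863 0.9227285  3.18800509] 19.7583
```

View pics/p.png

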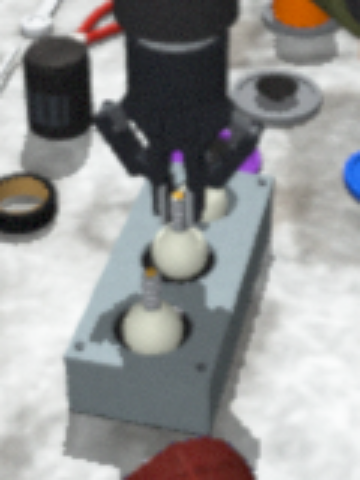

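Contact came at a nominal bulb bottom of about z 0.043, with a +x side force: the bulb is on the −x side of the cone. I shift it until the side force vanishes.

```bash
python3 - <<'E'
from h import *
b=np.array([-.906,-.411,-.012]); p=np.array([.533,.208,.0969])
f=lambda: np.mean([telemetry.observe()["force"] for _ in range(2)],0)-b
for i in range(8):
    F=f()
    if abs(F[0])<.7 and abs(F[1])<.7 and F[2]>1.2: break
    p[:2]+=np.clip(F[:2]*.0003,-.0008,.0008)*(np.abs(F[:2])>.5)
    p[2]+=np.clip((F[2]-2.5)*.0002,-.0006,.0006)
    ctrl.line_to(p,speed=.01); ctrl.pause(.15); o=telemetry.observe(); print(p.round(4),o["tcp_pos"].round(4),f().round(2),o["t"])
E
```

```text
[0.5336 0.208  0.0969] [0.5336 0.2079 0.0968] [2.49 1.07 1.41] 20.2583
[0.5344 0.2083 0.0967] [0.5342 0.2082 0.0966] [ 0.02 -0.43  1.9 ] 20.6583
```

```bash
python3 - <<'E'
from h import *
b=np.array([-.906,-.411,-.012])
p=np.array([.5344,.2082,.0961]); ctrl.line_to(p,speed=.01,max_force=4); ctrl.pause(.3); o=telemetry.observe(); print(o["tcp_pos"],o["force"]-b)
ctrl.gripper_open(); ctrl.pause(.2); o=telemetry.observe(); print(o["opening"],o["force"]-b)
ctrl.line_to([.5344,.2082,.2],speed=.12); ctrl.line_to([.53,.3,.25],speed=.2); ctrl.pause(.3)
w=get_image("wrist"); s=get_image("side"); print(telemetry.observe()["t"],proj(w,[.5344,.2082,.12]))
im=np.hstack([w["pixels"],cv2.resize(s["pixels"][170:330,190:310],None,fx=2.4,fy=2.4)]); cv2.imwrite("pics/w4.png",im)
E
```

```text
[0.53436752 0.20819595 0.09612165] [-0.04609572 -0.52196573  2.68572089]
1.0025281792632355 [ 0.46052078 -0.16967299 -1.34434451]
24.2 (np.float64(253.58831477250052), np.float64(91.5526014812515))
```

View pics/w4.png

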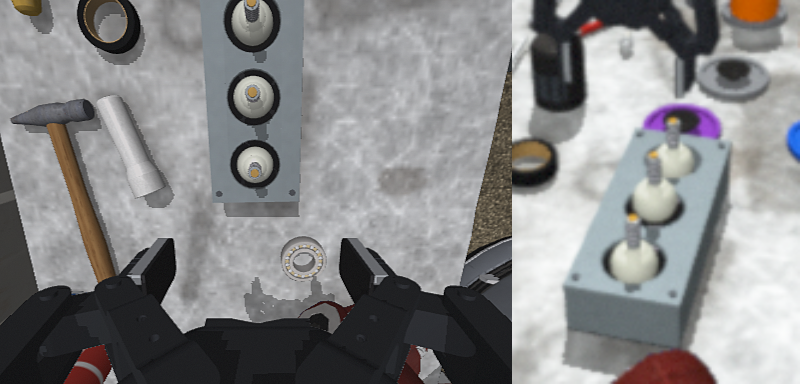

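The bulb stands upright and centred in the middle pocket, cap at (252,92), with both spares in place and the gripper clear. I check the lids numerically and hand in.

```bash
python3 - <<'E'
from h import *
t=get_image("top"); 
for c,s in blobs(orange(t["pixels"]),300): print(c,s,onz(t,*c,.1).round(3))
print(telemetry.observe()["force"]); ctrl.finish_job()
E
```

```text
[107.2, 103.0] [57, 94, 105, 18, 623] [0.759 0.345 0.1  ]
[384.8, 210.5] [370, 195, 31, 31, 681] [ 0.523 -0.306  0.1  ]
[352.2, 259.3] [337, 244, 32, 32, 692] [ 0.409 -0.233  0.1  ]
[-0.68779329 -0.14738171  0.14759796]
the job is handed in; nothing more can be done
```

The job is handed in: the bulb stands cap up in the middle pocket of the carrier tray. It was under the first lid I lifted, the one nearer the tray.

- **Placing the bulb:** I set that lid on the open bench and lowered the bulb until it touched the pad, with its lowest point at about z = 0.043 m. The first touch showed a 3.5 N side force. I shifted the bulb about 1.4 mm in x, and that cleared it (0.5 N or less left). I then pressed to about 2.7 N and let go. The highest contact force I read was about 4.8 N in total, well under the 12 N limit.
- **Last look:** the bulb was upright and centred in the pocket and the gripper was clear. Both spare bulbs showed no visible shift. The other lid stayed on its tub and the lifted lid stood at (0.409, −0.233). I never reached near the oil filter, tape roll or spark plug, but did not measure them again afterwards.
- **Disagreements:** the wrist and top cameras disagreed by about 3 mm on the pocket's x position. The force on touching the pad settled it, at a value between the two. The last push of about 0.5 mm added 0.8 N, close to the stated spring rate.

The clock stood at about 24 s of the 58 s allowed at the last reading.

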